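# Hand a loaded rack carrier over to the analyser's feeder

## Task

Load the analyser: set the grey tube rack upright into the free place on the carrier, between its orange stops, and let go of it. Then slide the carrier outward, straight along the loading shelf and over the gap, until its front edge is level with the blue pick-up line of the feeder bay. Finish while still holding the carrier there, level on the shelf, so that it cannot tip before the feeder takes it; leave the two tube blocks and the bottle alone.

Things in the scene. Friction and masses are not known exactly. Their poses are not given: they have to be found in the camera images.
- rack_center (a point): Grey five-place tube rack standing on the bench: a block 24 mm (x) by 112 mm (y) by 50 mm high, with five violet-capped tubes fixed in it that make it 72 mm high in all; about 170 g. This point is at its centre, 36 mm above its underside; z is up, y runs along the rack. Grip it across its 24 mm width, on the block.
- rack_place (a point): Free rack place: a white patch on the carrier plate, ringed by orange stops 12 mm high. Point: its centre, on the plate's top face; axes as the carrier's. The rack stands with its length along y (either way round); the stops leave 4 mm free at each long side and 5 mm at each end. Long-side stops stand 33 mm and more from the rack's middle: fingers at the middle pass between them.
- carrier: Rack carrier: loose dark plate 300 (x) by 150 (y) by 8 mm, about 450 g, on the shelf between its guide rails (11 mm free each side). Origin: centre of its underside; x points outward to the feeder, z up. Rack place at x = +85 mm, grip at -130, front edge at +150. Loaded and out at the blue line, its weight lies past the shelf's edge: it tips unless the tail is held.
- grip (a point): Black upright grip on the tail of the carrier, 12 mm thick (x), 64 mm wide (y), standing 42 mm above the plate. This point is on its middle, 28 mm above the plate's top face and 14 mm below the grip's top; axes as the carrier's. Take it from above across its 12 mm thickness. Holding it there keeps the carrier from tipping.
- front_edge (a point): Middle of the carrier's front edge, on its top face; axes as the carrier's.
- shelf: Fixed loading shelf, a plinth 320 mm (x) by 196 mm (y); its polished steel deck, on which the carrier slides easily, is 55 mm above the bench, with guide rails 10 mm high along both sides. Origin on the bench below its centre; x points outward, to the feeder; z up. The outer edge of the deck is at x = +160 mm.
- line (a point): Middle of the feeder's blue pick-up line, at the height of the carrier's top face as it lies on the shelf. The line is two 8 mm wide blue stripes over the two side walls of the feeder bay, square to x; this point lies half-way between them. x points outward (same as the shelf's). It is 160 to 195 mm beyond the shelf's edge.
- feeder: Fixed input bay of the analyser beyond the shelf's edge: side walls 75 mm high, 202 mm apart, two lowered dark carry arms on its floor 31 mm below the carrier's underside, ivory housing behind. Origin on the bench below the middle of the blue line; x outward. Nothing of it may carry the carrier.
- yellow_block: Yellow tube block, 113 by 113 mm, 76 mm high with its tubes; leave it alone. Origin at the centre of its underside.
- red_block: Red tube block, 92 by 134 mm, 76 mm high with its tubes; leave it alone. Origin at the centre of its underside.
- bottle: Capped bottle, 58 mm in diameter and 120 mm high; leave it alone. Origin at the centre of its underside.
There are look-alikes about, which are no part of the job. What is meant by the part that bears rack_center is not red or yellow, and is the larger of those in its own colour.

How it is judged (in metres and radians):
On the way:
1. the rack stands between the stops of the carrier, let go, before the carrier is slid out over the gap (x of rack_center in the frame of rack_place between -0.006 and 0.006 m and y of rack_center in the frame of rack_place between -0.007 and 0.007 m and z of rack_center in the frame of rack_place below 0.04 m and angle between rack_center's own z axis and vertical below 0.06 rad and contact force between the fingers and rack below 0.1 N and x of front_edge in the frame of line below -0.05 m), for 0.2 s.
At the end, for the whole second after the job is handed in: Held by the fingers, the carrier rests level (2.3 deg), straight (4.5 deg) and still on the shelf, its front edge within 7 mm of the middle of the blue line, clear of the feeder; the rack stands flat and untouched between the orange stops (x of front_edge in the frame of line between -0.007 and 0.007 m and angle between front_edge's own z axis and vertical below 0.04 rad and angle between the x axis of carrier and the x axis of shelf, either way round below 0.08 rad and contact force between the fingers and carrier above 1 N and contact force between carrier and shelf above 1 N and contact force between carrier and feeder below 0.1 N and linear speed of carrier below 0.01 m/s and x of rack_center in the frame of rack_place between -0.006 and 0.006 m and y of rack_center in the frame of rack_place between -0.007 and 0.007 m and z of rack_center in the frame of rack_place below 0.04 m and angle between rack_center's own z axis and vertical below 0.08 rad and contact force between the fingers and rack below 0.1 N); the arm keeps its last pose, push and grip.
It fails at once if the carrier tips (more than 5 degrees) (angle between front_edge's own z axis and vertical above 0.09 rad).
It fails at once if the rack is tipped over (more than 30 degrees) (angle between rack_center's own z axis and vertical above 0.52 rad).
It fails at once if another tube block or the bottle is moved more than 20 mm (distance of any of yellow_block, red_block, bottle from where it was at the start of the episode above 0.02 m).
It also fails if it takes over 54 s, if anything falls off the work surface, if the arm or the gripper's body presses on something with over 40 N, if the wrist force passes 120 N, or if a joint passes its speed limit or range.

## Robot

A 6-joint arm with a two-finger parallel gripper is mounted at the origin on the work surface. World frame = base frame: x ahead of the robot, y to its left, z up, the work surface at z = 0. Lengths are in m, angles in degrees, forces in N, time in s.
With the tool pointing down it reaches from about 0.15 to 0.775 m from the base axis. Payload 6.1 kg.
Tool frame: the origin (TCP) lies at the very end of the fingers, on their centre line; the grasp point (between the pads) lies 19 mm behind it; z points along the fingers, y is the line along which they close (so a half turn about z gives the same grasp; the last joint's range is limited). The gripper opens to 85 mm and grips with 20 to 120 N. Pads are 22 mm wide; open, the fingers measure 114 mm over their backs; the gripper's body (76 mm by 85 mm) begins 54 mm behind the grasp point. The pads swing forward as they close: fully open they stand 13 mm farther back than shut.
Start: joints at [69.672, 7.208, -2.269, 80.523, 0, 90], TCP at [0.182, 0.492, 0.231] pointing down, gripper open.
Joint ranges: [-155.77, 155.77], [-54.66, 111.73], [-72.52, 77.12], [-102.08, 115.82], [-83.92, 84.16], [-180, 180]. Speed limits (degrees/s): [136.94, 136.94, 172.46, 180, 180, 180].

## Interface

Orientations are given as a 3x3 rotation matrix whose columns are the frame's x, y, z axes.
In Python, from station import manip, viewer gives the robot as it stands.
- The arm moves only by the shell command python3 -m pendant 'ROWS' [OPENING] [FORCE]. ROWS is JSON, a list that holds one entry, the list of rows, each a list of 6 numbers: the shift along the tool's x, y, z in mm, then the turn, a rotation vector about the tool's x, y, z in rad. A call has 1 to 8 rows; each row is the pose to reach, as a shift and turn from the pose commanded when the call began, along the tool's axes at that moment; what a row does not reach only later rows make up. A row lasts 1/8 s, in which the tool goes at most 62.5 mm and 10.7 degrees, less where a joint would pass 70% of its speed; a pose out of reach is approached as far as the arm can. A call with a gripper value outside its range is refused whole. OPENING is the opening, from 0 (shut) to 1 (fully open), set as the call begins (- or left out, the last holds). The fingers move at their own pace and stop on an object; FORCE is the grip in N (left out, the last holds). Time passes only in rows, so rows that repeat a pose let the fingers close. It gives the time, the measured TCP pose, the force, the opening and the grip force at its end, in the units of the state.
- manip.get_state(): the state, without advancing time (a new reading comes with each control period).
- viewer.snapshot(name): name is "side" or "top"; returns (picture, depth): 420x560x3 uint8, blue, green, red; 420x560 float32, m along the optical axis (not along the pixel's ray), 0 where there is no reading.
- viewer.calibration(name): a dict with "fx", "fy", "cx", "cy" (pixels), "origin" and "attitude" of the camera in the world. Camera axes: x right, y up, looking along -z (the intrinsics and any distortion apply to the point x, -y, -z); pixel columns grow to the right and rows downward; lengths in m; the calibration is good to about 2 mm. A picture is of the moment at which its call begins. calibration takes no time and is no camera call.
- manip.finish_job(): hands the job in; it is judged then, once.
The state is a dict: "time": time; "joint_positions": joint angles; "qd": joint speeds; "joint_torque": joint torques, N m; "ee_pos": TCP position; "eef_rot": TCP orientation; "contact_force": force on the tool from outside, world axes, zero at the start; "moment": the same for the moment, N m; "finger_gap": opening from 0.0 (shut) to 1.0 (fully open); "grip_force": force on a finger pad.
Only numpy, scipy, OpenCV 4.12 (cv2) and the standard library are available. Lean on these libraries where they do the work, as an engineer would, in place of code of your own. Each camera call takes 0.05 s, during which the arm holds its last target. There are 200 camera calls.

## Working session

There is one attempt and no reset: what is moved stays moved. The work goes in short steps, Python scripts to look and compute and a shell command to move; the robot and the scene stay as the last step left them, time stands still between calls to the robot, and variables do not carry over. Pictures are saved under pics/ and viewed, at most 10 in all, crops included, and the job is handed in when it is done.

```bash
ls; mkdir -p pics
cat > h.py <<'E'
import numpy as np, cv2
from station import manip, viewer
def pts(name,dep):
    c=viewer.calibration(name); R=np.array(c["attitude"]); o=np.array(c["origin"])
    v,u=np.mgrid[0:dep.shape[0],0:dep.shape[1]]
    P=np.stack([(u-c["cx"])/c["fx"]*dep,-(v-c["cy"])/c["fy"]*dep,-dep],-1)
    W=P@R.T+o; W[dep<=0]=np.nan
    return W
def snap(name,f):
    im,d=viewer.snapshot(name); cv2.imwrite('pics/'+f+'.png',im); W=pts(name,d); np.savez('/tmp/'+f+'.npz',im=im,W=W); return im,W
E
python3 - <<'E'
from h import *
print(viewer.calibration("top"),viewer.calibration("side"))
snap("top","top0");snap("side","side0");print(manip.get_state())
E
```

```text
pics
{'fx': 528.7637997251392, 'fy': 528.7637997251392, 'cx': 271.8757070559876, 'cy': 203.95519223637532, 'origin': array([ 0.4559034 , -0.06574396,  1.38374757]), 'attitude': array([[-0.00351078,  0.99530523, -0.09672211],
       [-0.99989314, -0.00486655, -0.01378486],
       [-0.01419084,  0.09666338,  0.99521596]])} {'fx': 512.7634824206845, 'fy': 512.7634824206845, 'cx': 268.04761003197103, 'cy': 212.12684642521907, 'origin': array([-0.1211696 , -0.70702493,  1.1382801 ]), 'attitude': array([[ 0.67306187,  0.56066796, -0.48232681],
       [-0.73946268,  0.49823398, -0.45272271],
       [-0.01351551,  0.66137307,  0.74993533]])}
{'time': 0.1, 'joint_positions': array([ 6.96732943e+01,  7.23703857e+00, -2.32069999e+00,  8.05235250e+01,
        1.62810504e-03,  8.99999377e+01]), 'qd': array([ 0.08915052, -0.03110426,  0.15279167, -0.07801078, -0.00640571,
        0.06956983]), 'joint_torque': array([ 1.74703549e-03, -4.36903489e+01,  3.53607023e+01,  1.37223979e-02,
        1.08452386e-04, -8.53440923e-06]), 'ee_pos': array([0.18223474, 0.49196389, 0.23061279]), 'eef_rot': array([[-9.37727489e-01,  3.47371397e-01, -5.19330970e-04],
       [ 3.47371784e-01,  9.37726560e-01, -1.32012347e-03],
       [ 2.84173081e-05, -1.41831699e-03, -9.99998994e-01]]), 'contact_force': array([ 0.13177744, -0.23637447,  0.21651244]), 'moment': array([ 0.02901629,  0.01784014, -0.01427765]), 'grip_force': 0.0, 'finger_gap': 0.9986108143872758}
```

View pics/top0.png

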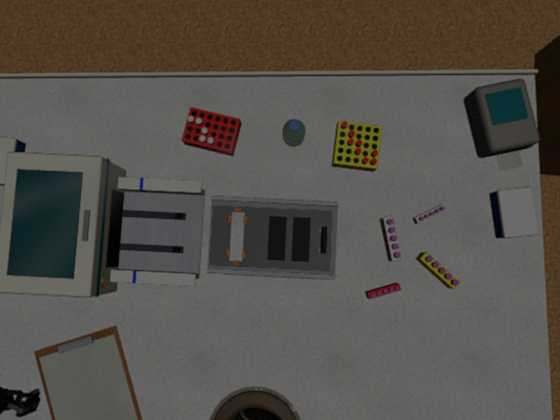

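View pics/side0.png

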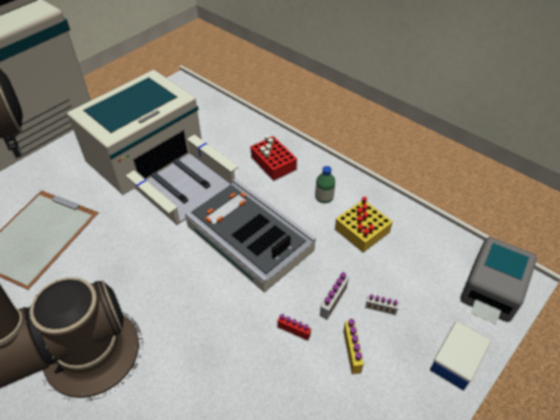

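The top view shows the grey rack at about (391,238), with a smaller grey look-alike at (430,214). The carrier spans (210-335, 200-275), with its grip at (324,240) and the white place at (237,236). The blue stripes are at (140,184) and (135,277).

```bash
cat > m.py <<'E'
from h import *
def rect(m,W,zl=None):
    P=W[m]; r=cv2.minAreaRect((P[:,:2]*1000).astype(np.float32)); b=cv2.boxPoints(r)
    e=[b[1]-b[0],b[2]-b[1]]; l=max(e,key=np.linalg.norm)
    return np.round(r[0],1),np.round(r[1],1),round(np.degrees(np.arctan2(l[1],l[0]))%180,2),np.round(np.median(P[:,2])*1000,1),len(P)
def box(s,u0,u1,v0,v1):
    m=np.zeros(s,bool); m[v0:v1,u0:u1]=1; return m
def blob(m):  # largest component
    n,l,st,_=cv2.connectedComponentsWithStats(m.astype(np.uint8)); return l==1+np.argmax(st[1:,4])
E
python3 - <<'E'
from m import *
for cam,R in (("top",dict(rack=(375,410,205,270),carr=(200,345,190,285),line=(105,205,170,290))),("side",dict(rack=(315,355,265,320),carr=(180,320,175,290),line=(125,240,130,225)))):
    d=np.load(f'/tmp/{cam}0.npz'); im,W=d['im'],d['W']; s=im.shape[:2]
    hsv=cv2.cvtColor(im,cv2.COLOR_BGR2HSV); H,S,V=[hsv[...,i].astype(int) for i in range(3)]; z=W[...,2]
    b=box(s,*R['rack']); print(cam,'rack all',rect(blob(b&(z>.02)),W)); print(' rack block',rect(blob(b&(z>.04)),W), 'zmax',np.nanmax(z[b]))
    m=b&(S>60)&(H>125)&(H<175)&(z>.05); print(' caps',m.sum() and rect(m,W))
    b=box(s,*R['carr']); m=b&(z>.08); print(' grip',rect(blob(m),W),np.nanmax(z[b]))
    m=b&(H<18)&(S>130)&(z>.055)&(z<.09); print(' orange',rect(m,W))
    m=b&(abs(z-.063)<.005)&(V<85); print(' plate',rect(blob(m),W))
    m=b&(abs(z-.065)<.012)&(V>110)&(S<60); print(' white',rect(blob(m),W))
    b=box(s,*R['line']); m=b&(H>100)&(H<130)&(S>110)&(z>.06)&(z<.09)
    n,l,st,c=cv2.connectedComponentsWithStats(m.astype(np.uint8))
    for i in range(1,n):
        if st[i,4]>8: print(' line',rect(l==i,W),W[l==i].mean(0)*1000)
E
```

```text
top rack all (array([ 499.1, -346.7]), array([111.6,  25.6]), np.float32(10.39), np.float64(50.1), 520)
 rack block (array([ 499. , -346.7]), array([111.6,  25.4]), np.float32(10.68), np.float64(51.1), 449) zmax 0.07946690628853692
 caps (array([ 497.2, -348.2]), array([96.9, 18.9]), np.float32(11.81), np.float64(70.9), 141)
 grip (array([ 494.8, -172.6]), array([12.5, 63.2]), np.float32(176.84), np.float64(103.2), 148) 0.10989887528176667
 orange (array([504.4,  41. ]), array([ 47.5, 138.9]), np.float32(177.19), np.float64(73.0), 144)
 plate (array([502.9, -42.7]), array([304.9, 156.2]), np.float32(86.87), np.float64(62.3), 5840)Traceback (most recent call last):
  File "<stdin>", line 10, in <module>
  File "m.py", line 9, in blob
    n,l,st,_=cv2.connectedComponentsWithStats(m.astype(np.uint8)); return l==1+np.argmax(st[1:,4])
                                                                               ~~~~~~~~~^^^^^^^^^^
    return _wrapfunc(a, 'argmax', axis=axis, out=out, **kwds)
    return bound(*args, **kwds)
ValueError: attempt to get argmax of an empty sequence
```

Run:
```python
from m import *
for cam,R in (("top",dict(rack=(375,410,205,270),carr=(200,345,190,285),line=(105,205,170,290))),("side",dict(rack=(315,355,265,320),carr=(180,320,175,290),line=(125,240,130,225)))):
    d=np.load(f'/tmp/{cam}0.npz'); im,W=d['im'],d['W']; s=im.shape[:2]
    hsv=cv2.cvtColor(im,cv2.COLOR_BGR2HSV); H,S,V=[hsv[...,i].astype(int) for i in range(3)]; z=W[...,2]
    if cam=='side':
        b=box(s,*R['rack']); print(cam,'rack',rect(blob(b&(z>.02)),W),rect(blob(b&(z>.04)),W))
        m=b&(S>60)&(H>125)&(H<175)&(z>.05); print(' caps',rect(m,W))
        b=box(s,*R['carr']); m=b&(z>.08); print(' grip',rect(blob(m),W))
    b=box(s,*R['carr']); m=b&(H<18)&(S>130)&(z>.055)&(z<.09)
    n,l,st,c=cv2.connectedComponentsWithStats(m.astype(np.uint8))
    for i in range(1,n):
        if st[i,4]>4: print(' orange',rect(l==i,W))
    e=box(s,*((225,250,200,270) if cam=='top' else (200,255,185,230)))
    print(V[e].max(),np.percentile(V[e],80))
    m=e&(V>np.percentile(V[e],80)-15)&(S<70)&(abs(z-.063)<.008); print(' white',m.sum() and rect(blob(m),W))
    m=box(s,*R['line'])&(H>100)&(H<130)&(S>110)&(z>.06)&(z<.09)
    n,l,st,c=cv2.connectedComponentsWithStats(m.astype(np.uint8))
    for i in range(1,n):
        if st[i,4]>8: print(' line',rect(l==i,W),W[l==i].mean(0)*1000)
```

```text
orange (array([570.1,  38.2]), array([17.6,  7.4]), np.float32(87.58), np.float64(71.4), 27)
 orange (array([547.6,  59. ]), array([ 6.3, 16.7]), np.float32(175.13), np.float64(74.6), 23)
 orange (array([545.1,  18.4]), array([ 6.6, 16.9]), np.float32(179.74), np.float64(74.0), 25)
 orange (array([463.3,  63.1]), array([ 6.8, 17.2]), np.float32(179.62), np.float64(74.2), 25)
 orange (array([460.7,  21.9]), array([17.3,  4.7]), np.float32(1.01), np.float64(71.1), 22)
 orange (array([439.9,  44.8]), array([17.4,  7.6]), np.float32(77.31), np.float64(73.1), 22)
111 98.0
 white (array([503.9,  41.2]), array([ 31.6, 119.8]), np.float32(177.2), np.float64(62.4), 581)
 line (array([636.3, 280.2]), array([ 6.4, 27.9]), np.float32(178.9), np.float64(74.2), 34) [636.17085604 280.21723431  74.58404734]
 line (array([406.3, 293. ]), array([ 7.1, 29.7]), np.float32(179.64), np.float64(73.9), 38) [406.78865405 292.83366605  74.08267387]
side rack (array([ 494.1, -351.6]), array([113.2,  25.7]), np.float32(10.48), np.float64(50.4), 532) (array([ 494.1, -351.4]), array([113.2,  25.3]), np.float32(10
[... 459 characters left out ...]
7]), np.float32(178.37), np.float64(72.5), 16)
 orange (array([463.2,  67. ]), array([31.6, 15.3]), np.float32(59.31), np.float64(71.1), 22)
 orange (array([436. ,  46.3]), array([27.6,  6.3]), np.float32(75.37), np.float64(73.1), 15)
 orange (array([459.2,  19.7]), array([11.4,  8.8]), np.float32(31.23), np.float64(72.4), 16)
208 179.0
 white (array([502.5,  40.6]), array([ 32.6, 120.2]), np.float32(177.88), np.float64(62.2), 302)
 line (array([569.9, 340.8]), array([18.7,  4.3]), np.float32(9.59), np.float64(75.0), 10) [569.73357141 341.04792799  75.05446769]
 line (array([547.9, 340. ]), array([ 6.3, 15.8]), np.float32(179.43), np.float64(74.8), 9) [548.95653752 340.62821972  73.81406049]
```

Both cameras agree to a few mm. The rack is at (499,-347) with its length at 10.5°. The place is at (504.4,41.4) and carrier x points at 87.2°. The line's midpoint is at (521.4,286.5), so about 180 mm of travel is needed. I'm moving over the rack now.

```bash
cat > go.py <<'E'
import sys,numpy as np
from station import manip
from scipy.spatial.transform import Rotation as Ro
x,y,z,yaw=map(float,sys.argv[1:5]) # mm, deg of tool y
s=manip.get_state(); R=np.array(s['eef_rot']); a=np.radians(yaw)
ty=np.array([np.cos(a),np.sin(a),0]); tz=np.array([0,0,-1.]); T=np.stack([np.cross(ty,tz),ty,tz],1)
print('t',s['time'],'rows',np.round(R.T@(np.array([x,y,z])-1000*s['ee_pos']),1),np.round(Ro.from_matrix(R.T@T).as_rotvec(),4),'now',np.round(s['ee_pos']*1000,1),'F',np.round(s['contact_force'],1),'gap',round(s['finger_gap'],3),'grip',round(s['grip_force'],1))
E
python3 go.py 499 -347 150 100.5
```

```text
t 0.1 rows [-588.5 -676.6   81.6] [-1.40e-03 -4.00e-04 -5.38e-01] now [182.2 492.  230.6] F [ 0.1 -0.2  0.2] gap 0.999 grip 0.0
```

```bash
python3 -m pendant '[[[-588.5,-676.6,60,0,0,-0.538],[-588.5,-676.6,60,0,0,-0.538],[-588.5,-676.6,60,0,0,-0.538],[-588.5,-676.6,60,0,0,-0.538],[-588.5,-676.6,60,0,0,-0.538],[-588.5,-676.6,60,0,0,-0.538],[-588.5,-676.6,60,0,0,-0.538],[-588.5,-676.6,60,0,0,-0.538]]]' 0.65 60; python3 go.py 499 -347 150 100.5
```

```text
time: 1.1
ee_pos: [0.3566, 0.0302, 0.1984]
eef_rot: [[-0.983, -0.182, 0.001], [-0.182, 0.983, 0.0], [-0.001, 0.0, -1.0]]
contact_force: [2.0, 0.7, -0.4]
finger_gap: 0.652
grip_force: 0.0
t 1.1 rows [ -71.2 -396.9   48.4] [0.0001 0.0007 0.0001] now [356.6  30.2 198.4] F [ 2.   0.7 -0.4] gap 0.652 grip 0.0
```

```bash
python3 -m pendant '[[[-71,-390,48,0,0,0],[-71,-390,48,0,0,0],[-71,-390,48,0,0,0],[-71,-390,48,0,0,0],[-71,-390,48,0,0,0],[-71,-390,48,0,0,0],[-71,-390,48,0,0,0],[-71,-390,48,0,0,0]]]'; python3 go.py 499 -347 15 100.5
python3 - <<'E'
from h import *
im,W=snap("top","top1"); cv2.imwrite('pics/top1c.png',cv2.resize(im[150:330,320:500],None,fx=3,fy=3))
E
```

```text
time: 2.1
ee_pos: [0.497, -0.3396, 0.1488]
eef_rot: [[-0.984, -0.18, -0.002], [-0.18, 0.984, 0.001], [0.002, 0.002, -1.0]]
contact_force: [-1.3, 0.0, -0.2]
finger_gap: 0.649
grip_force: 0.0
t 2.1 rows [ -0.8  -7.8 133.8] [ 0.0017 -0.0017 -0.0022] now [ 497.  -339.6  148.8] F [-1.3  0.  -0.2] gap 0.649 grip 0.0
```

View pics/top1c.png

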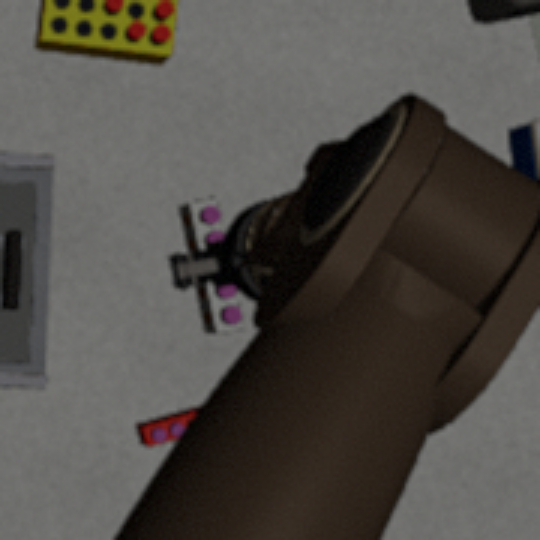

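The fingers straddle the rack near its middle, with the left finger at crop (190,268). Descending.

```bash
python3 -m pendant '[[[-1,-8,40,0.002,-0.002,0],[-1,-8,90,0.002,-0.002,0],[-1,-8,115,0.002,-0.002,0],[-1,-8,133,0.002,-0.002,0],[-1,-8,133,0.002,-0.002,0],[-1,-8,133,0.002,-0.002,0]]]'; python3 go.py 499 -347 15 100.5
python3 -m pendant '[[[0,0,0,0,0,0],[0,0,0,0,0,0],[0,0,0,0,0,0],[0,0,0,0,0,0],[0,0,0,0,0,0],[0,0,0,0,0,0]]]' 0 50;  python3 go.py 499 -347 15 100.5
```

```text
time: 2.9
ee_pos: [0.5005, -0.3462, 0.019]
eef_rot: [[-0.983, -0.183, 0.004], [-0.183, 0.983, -0.003], [-0.004, -0.003, -1.0]]
contact_force: [0.8, 0.5, 0.2]
finger_gap: 0.651
grip_force: 0.0
t 2.9 rows [ 1.6 -0.5  4. ] [-0.0035  0.0035  0.0004] now [ 500.5 -346.2   19. ] F [0.8 0.5 0.2] gap 0.651 grip 0.0
time: 3.65
ee_pos: [0.5004, -0.3465, 0.0187]
eef_rot: [[-0.983, -0.182, 0.004], [-0.182, 0.983, -0.003], [-0.004, -0.003, -1.0]]
contact_force: [0.6, 0.9, 7.3]
finger_gap: 0.269
grip_force: 50.5
t 3.65 rows [ 1.5 -0.2  3.7] [-0.0033  0.0036 -0.0001] now [ 500.4 -346.5   18.7] F [0.6 0.9 7.3] gap 0.269 grip 50.5
```

```bash
python3 -m pendant '[[[0,0,-30,0,0,0],[0,0,-80,0,0,0],[0,0,-130,0,0,0],[0,0,-150,0,0,0],[0,0,-150,0,0,0]]]'; python3 go.py 504.4 41.4 165 87.2
```

```text
time: 4.28
ee_pos: [0.5001, -0.3464, 0.169]
eef_rot: [[-0.983, -0.182, 0.005], [-0.182, 0.983, -0.003], [-0.004, -0.004, -1.0]]
contact_force: [0.2, 0.0, -1.5]
finger_gap: 0.274
grip_force: 49.6
t 4.275 rows [-74.8 380.5   2.7] [-0.0037  0.0046  0.2319] now [ 500.1 -346.4  169. ] F [ 0.2  0.  -1.5] gap 0.274 grip 49.6
```

```bash
python3 -m pendant '[[[-6,30,0,0,0,0.02],[-15,80,0,0,0,0.05],[-26,135,0,0,0,0.09],[-37,190,0,0,0,0.13],[-48,245,0,0,0,0.16],[-58,300,0,0,0,0.2],[-68,350,1,0,0,0.225],[-75,380,2,0,0,0.232]]]'; python3 -m pendant '[[[0,0,0,0,0,0],[0,0,0,0,0,0],[0,0,0,0,0,0]]]' >/dev/null; python3 go.py 504.4 41.4 85 87.2
python3 - <<'E'
from m import *
im,W=snap("top","top2"); cv2.imwrite('pics/top2c.png',cv2.resize(im[170:310,190:350],None,fx=4,fy=4))
hsv=cv2.cvtColor(im,cv2.COLOR_BGR2HSV); H,S,V=[hsv[...,i].astype(int) for i in range(3)]; z=W[...,2]
e=box(z.shape,205,270,190,290)
m=e&(S>40)&(H>125)&(H<175)&(z>.15)
print('z',np.nanmax(z[m]) if m.any() else 0,'cnt',m.sum())
n,l,st,c=cv2.connectedComponentsWithStats(m.astype(np.uint8))
for i in range(1,n):
  if st[i,4]>5: print(st[i,4],np.round(c[i],1),np.round(np.median(W[l==i],0)*1000,1))
m=e&(z>.17)&(z<.215)&(S<60)&(V>80); print(m.sum())
if m.sum()>20: print(rect(m,W))
E
```

```text
time: 5.28
ee_pos: [0.5026, 0.0436, 0.1628]
eef_rot: [[-0.999, 0.047, -0.001], [0.047, 0.999, -0.002], [0.001, -0.002, -1.0]]
contact_force: [-0.1, -0.9, -2.2]
finger_gap: 0.273
grip_force: 49.7
t 5.65 rows [-0.6  1.  79.3] [-0.0018  0.0015 -0.0013] now [503.6  40.6 164.3] F [ 0.  -0.1 -1.8] gap 0.271 grip 49.7
z 0.6409485397466966 cnt 48
0
```

View pics/top2c.png

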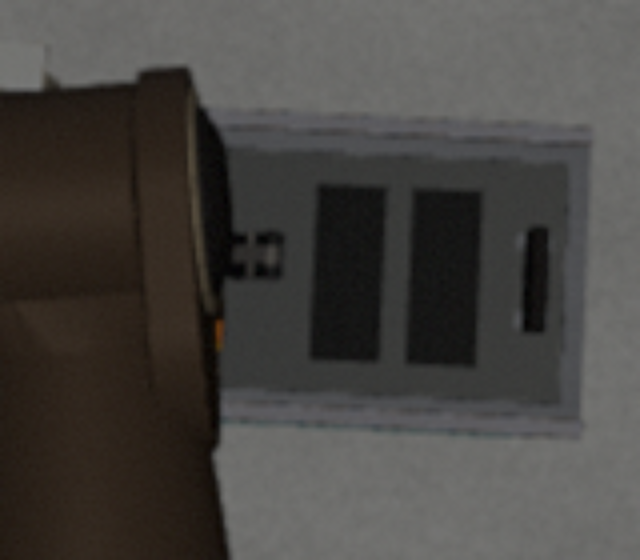

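The arm hides the rack in the top view, so I'm using the side camera.

Run:
```python
from m import *
im,W=snap("side","side2"); cv2.imwrite('pics/side2c.png',cv2.resize(im[110:270,150:330],None,fx=4,fy=3.7))
```

```text
(no output)
```

View pics/side2c.png

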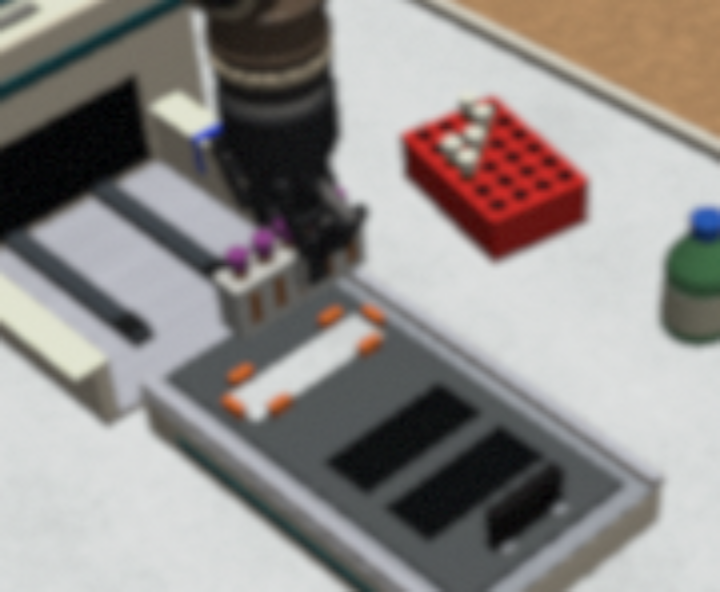

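Run:
```python
from m import *
d=np.load('/tmp/side2.npz'); im,W=d['im'],d['W']; z=W[...,2]; hsv=cv2.cvtColor(im,cv2.COLOR_BGR2HSV);S,V=hsv[...,1],hsv[...,2]
P=W*1000; m=(P[...,0]>430)&(P[...,0]<570)&(P[...,1]>10)&(P[...,1]<75)&(z>.13)&(z<.22)&(V>60)
a=np.radians(87.2); u=np.array([np.cos(a),np.sin(a)]); w=np.array([-u[1],u[0]])
Q=(P[m][:,:2]-[504.4,41.4]); A=Q@u;B=Q@w;Z=P[m][:,2]
print(m.sum(),np.percentile(Z,[2,50,98]))
print('along carrier x: pct',np.percentile(A,[1,5,25,50,75,95,99]).round(1)); print('carrier y',np.percentile(B,[1,5,25,50,75,90,95,99]).round(1))
t=(Z>188)&(Z<201)&(B>20); print('top face x',t.sum(),np.percentile(A[t],[2,10,50,90,98]).round(1),'y',np.percentile(B[t],[90,98,100]).round(1))
# -x face: z 150..185 ; end face
f=(Z<185)&(A<-8); print('side face A',f.sum(),np.median(A[f]),'B range',np.percentile(B[f],[1,95,99]))
e=(Z<185)&(B>50); print('end B',e.sum(),np.median(B[e]),np.percentile(A[e],[5,95]))
# fit of side-face slope
if f.sum()>10: print(np.polyfit(B[f],A[f],1))
e0=np.load('/tmp/side0.npz'); W0=e0['W']*1000; h0=cv2.cvtColor(e0['im'],cv2.COLOR_BGR2HSV)
m=(abs(W0[...,0]-499)<75)&(abs(W0[...,1]+347)<45)&(W0[...,2]>4)&(W0[...,2]<40)
a=np.radians(100.5);u=np.array([np.cos(a),np.sin(a)]); w=np.array([-u[1],u[0]]);Q=W0[m][:,:2]-[499,-346.7];A=Q@u;B=Q@w
print('initial: side',np.percentile(A[abs(B)<45],[5,50,95]),'end',np.percentile(B,[1,50,90,95,98]))
```

```text
594 [146.59032222 180.83826364 217.76462094]
along carrier x: pct [-24.8 -19.9 -16.8 -14.6  -7.8   3.   10.9]
carrier y [-48.9 -40.1  11.3  30.8  50.1  59.5  60.5  61.8]
top face x 97 [-18.3 -16.9 -10.4   1.7   5.9] y [58.4 60.5 61. ]
side face A 293 -16.414067892612778 B range [-49.49629918  60.06191732  61.54412792]
end B 85 59.76870876297816 [-17.74105148   4.32274721]
[ 1.50539972e-02 -1.68548838e+01]
initial: side [-18.8470188  -15.57154961 -14.62366968] end [-51.21855482  41.74635789  60.71113718  61.17917453  62.20436471]
```

The finger closure fixes the rack across its width. The side camera confirms that direction follows the TCP. Aiming the TCP at (505.8,41.2) to cancel the lengthwise grasp offset.

```bash
python3 go.py 505.8 41.2 88 87.2; python3 -m pendant '[[[-2,1.5,10,0,0,0],[-2,1.5,30,0,0,0],[-2,1.5,50,0,0,0],[-2,1.5,65,0,0,0],[-2,1.5,72,0,0,0],[-2,1.5,76,0,0,0],[-2,1.5,76,0,0,0],[-2,1.5,76,0,0,0]]]'; python3 go.py 505.8 41.2 82 87.2
```

```text
t 5.75 rows [-1.8  0.9 76.6] [-0.0016  0.002  -0.0015] now [503.8  40.6 164.6] F [-0.4 -0.  -1.2] gap 0.272 grip 49.7
time: 6.75
ee_pos: [0.5066, 0.0428, 0.0894]
eef_rot: [[-0.999, 0.049, 0.003], [0.049, 0.999, -0.002], [-0.003, -0.001, -1.0]]
contact_force: [0.1, -0.1, -2.1]
finger_gap: 0.268
grip_force: 49.7
t 6.75 rows [ 0.7 -1.6  7.4] [-0.0014  0.0034  0.0001] now [506.6  42.8  89.4] F [ 0.1 -0.1 -2.1] gap 0.268 grip 49.7
```

```bash
python3 -m pendant '[[[0.5,-1.2,2,0,0.002,0],[0.5,-1.2,4,0,0.003,0],[0.5,-1.2,6,0,0.003,0],[0.5,-1.2,6,0,0.003,0]]]'; python3 go.py 505.8 41.2 82 87.2;  python3 -m pendant '[[[0,0,1,0,0,0],[0,0,1.5,0,0,0],[0,0,1.5,0,0,0]]]'; python3 go.py 505.8 41.2 82 87.2
```

```text
time: 7.25
ee_pos: [0.5054, 0.0416, 0.0826]
eef_rot: [[-0.999, 0.049, -0.001], [0.049, 0.999, -0.002], [0.001, -0.002, -1.0]]
contact_force: [0.6, 0.4, -2.2]
finger_gap: 0.276
grip_force: 49.7
t 7.25 rows [-0.4 -0.3  0.6] [-0.0016 -0.0011  0.    ] now [505.4  41.6  82.6] F [ 0.6  0.4 -2.2] gap 0.276 grip 49.7
time: 7.62
ee_pos: [0.5058, 0.0416, 0.0817]
eef_rot: [[-0.999, 0.049, -0.0], [0.049, 0.999, -0.001], [0.0, -0.001, -1.0]]
contact_force: [-1.7, 0.8, 1.9]
finger_gap: 0.272
grip_force: 50.3
t 7.625 rows [-0.1 -0.4 -0.3] [-0.0014 -0.      0.0001] now [505.8  41.6  81.7] F [-1.7  0.8  1.9] gap 0.272 grip 50.3
```

```bash
python3 -m pendant '[[[0,0,0,0,0,0],[0,0,0,0,0,0],[0,0,0,0,0,0],[0,0,0,0,0,0],[0,0,-15,0,0,0],[0,0,-45,0,0,0],[0,0,-85,0,0,0],[0,0,-125,0,0,0]]]' 0.6;  python3 go.py 494.9 -172.6 200 87.2
```

```text
time: 8.62
ee_pos: [0.5056, 0.0418, 0.2087]
eef_rot: [[-0.999, 0.049, 0.0], [0.049, 0.999, -0.001], [-0.0, -0.001, -1.0]]
contact_force: [1.1, -0.6, 0.3]
finger_gap: 0.603
grip_force: 0.0
t 8.625 rows [ 2.000e-01 -2.146e+02  9.000e+00] [-0.0013  0.0003  0.0001] now [505.6  41.8 208.7] F [ 1.1 -0.6  0.3] gap 0.603 grip 0.0
```

```bash
python3 -m pendant '[[[0,-20,0,0,0,0],[0,-60,0,0,0,0],[0,-110,0,0,0,0],[0,-160,0,0,0,0],[0,-195,0,0,0,0],[0,-213,0,0,0,0],[0,-214,10,0,0,0],[0,-214,20,0,0,0]]]'
python3 - <<'E'
from m import *
im,W=snap("top","top3"); cv2.imwrite('pics/top3c.png',cv2.resize(im[170:310,190:350],None,fx=4,fy=4))
hsv=cv2.cvtColor(im,cv2.COLOR_BGR2HSV); H,S,V=[hsv[...,i].astype(int) for i in range(3)]; z=W[...,2]
e=box(z.shape,215,262,195,280)
print('rack',rect(blob(e&(z>.09)&(z<.15)),W)); m=e&(H<18)&(S>130)&(z>.055)&(z<.09)
n,l,st,c=cv2.connectedComponentsWithStats(m.astype(np.uint8))
for i in range(1,n):
  if st[i,4]>4: print(' orange',rect(l==i,W))
im,W=snap("side","side3"); cv2.imwrite('pics/side3c.png',cv2.resize(im[130:270,150:330],None,fx=4,fy=4))
E
python3 go.py 494.9 -172.6 72 87.2
```

```text
time: 9.62
ee_pos: [0.4952, -0.1711, 0.186]
eef_rot: [[-0.999, 0.048, -0.001], [0.048, 0.999, -0.001], [0.001, -0.001, -1.0]]
contact_force: [-0.0, 1.1, 0.1]
finger_gap: 0.599
grip_force: 0.0
rack (array([505.2,  41.3]), array([ 24.7, 111.9]), np.float32(176.87), np.float64(113.5), 496)
 orange (array([569.9,  38.3]), array([17.3,  7.3]), np.float32(89.42), np.float64(72.6), 27)
 orange (array([547.7,  59.4]), array([ 6.4, 16.8]), np.float32(174.58), np.float64(74.5), 23)
 orange (array([545.2,  18.5]), array([ 6.9, 17.2]), np.float32(178.42), np.float64(72.9), 25)
 orange (array([463.3,  63.7]), array([17.3,  5.7]), np.float32(1.56), np.float64(72.3), 22)
 orange (array([460.7,  22.1]), array([ 4.5, 17.3]), np.float32(179.01), np.float64(72.9), 22)
 orange (array([439.9,  45.3]), array([17.5,  5. ]), np.float32(89.82), np.float64(73.2), 21)
t 9.725 rows [ -0.8  -2.  113. ] [-0.0005 -0.0032  0.0017] now [ 494.5 -170.6  185. ] F [ 0.  -0.6 -0.2] gap 0.603 grip 0.0
```

View pics/top3c.png

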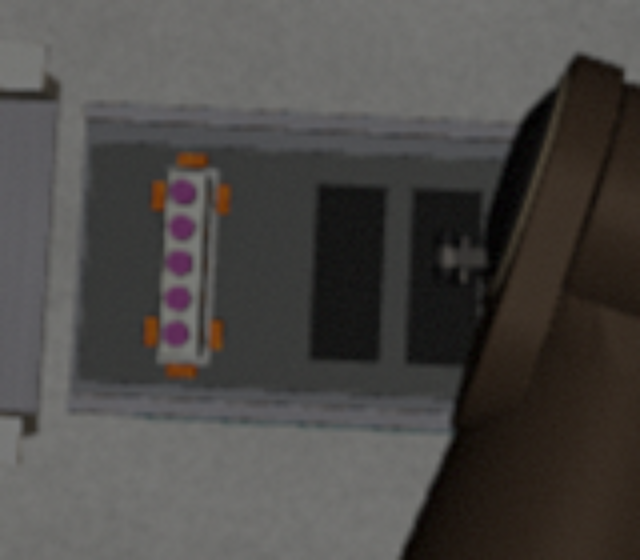

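View pics/side3c.png

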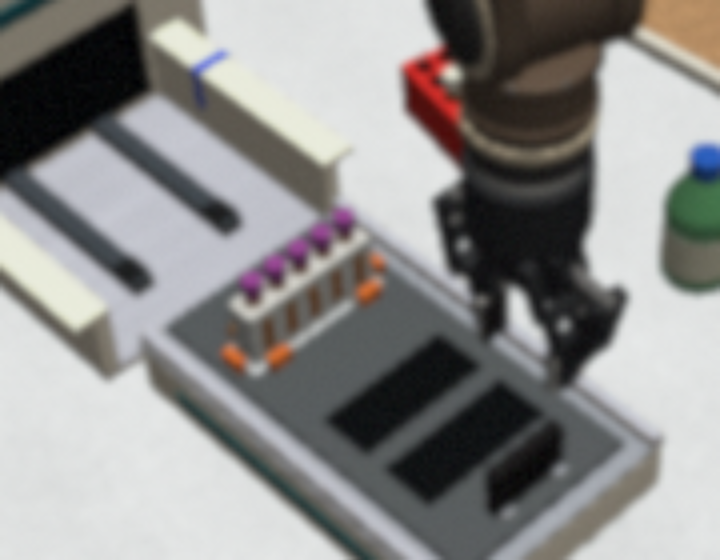

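The rack stands seated between all six stops, at (505.2,41.3) with its block top at 113 mm. Taking the grip now.

```bash
python3 -m pendant '[[[-0.8,-2,30,0,-0.003,0],[-0.8,-2,70,0,-0.003,0],[-0.8,-2,95,0,-0.003,0],[-0.8,-2,108,0,-0.003,0],[-0.8,-2,112,0,-0.003,0],[-0.8,-2,112,0,-0.003,0]]]';python3 go.py 494.9 -172.6 73 87.2; python3 -m pendant '[[[0,0,0,0,0,0],[0,0,0,0,0,0],[0,0,0,0,0,0],[0,0,0,0,0,0],[0,0,0,0,0,0],[0,0,0,0,0,0]]]' 0 80;  python3 go.py 504.3 8 73 87.2
```

```text
time: 10.48
ee_pos: [0.4964, -0.1741, 0.0754]
eef_rot: [[-0.999, 0.048, 0.003], [0.048, 0.999, -0.002], [-0.003, -0.002, -1.0]]
contact_force: [-0.1, -1.2, 0.3]
finger_gap: 0.604
grip_force: 0.0
t 10.475 rows [1.6 1.4 2.4] [-0.0017  0.0033  0.0005] now [ 496.4 -174.1   75.4] F [-0.1 -1.2  0.3] gap 0.604 grip 0.0
time: 11.22
ee_pos: [0.4964, -0.1743, 0.0756]
eef_rot: [[-0.999, 0.049, 0.004], [0.049, 0.999, -0.002], [-0.004, -0.002, -1.0]]
contact_force: [-0.6, 1.0, 6.0]
finger_gap: 0.129
grip_force: 80.1
t 11.225 rows [  1.1 182.5   2.3] [-0.0016  0.0041  0.    ] now [ 496.4 -174.3   75.6] F [-0.6  1.   6. ] gap 0.129 grip 80.1
```

```bash
python3 -m pendant '[[[0,5,0,0,0,0],[0,15,0,0,0,0],[0,28,0,0,0,0],[0,40,0,0,0,0],[0,50,0,0,0,0],[0,56,0,0,0,0],[0,60,0,0,0,0],[0,60,0,0,0,0]]]'; python3 go.py 504.3 8 75 87.2; python3 -m pendant '[[[0,5,0,0,0,0],[0,15,0,0,0,0],[0,28,0,0,0,0],[0,42,0,0,0,0],[0,56,0,0,0,0],[0,68,0,0,0,0],[0,75,0,0,0,0],[0,78,0,0,0,0]]]'; python3 go.py 504.3 8 75 87.2
```

```text
time: 12.22
ee_pos: [0.4996, -0.1143, 0.0756]
eef_rot: [[-0.999, 0.049, 0.004], [0.049, 0.999, -0.002], [-0.005, -0.002, -1.0]]
contact_force: [0.7, 0.0, 6.3]
finger_gap: 0.126
grip_force: 80.2
t 12.225 rows [  1.3 122.4   0.4] [-0.0021  0.0046  0.0003] now [ 499.6 -114.3   75.6] F [0.7 0.  6.3] gap 0.126 grip 80.2
time: 13.22
ee_pos: [0.5035, -0.0366, 0.0756]
eef_rot: [[-0.999, 0.049, 0.005], [0.049, 0.999, -0.003], [-0.005, -0.003, -1.0]]
contact_force: [0.2, -2.7, 7.6]
finger_gap: 0.123
grip_force: 80.3
t 13.225 rows [ 1.4 44.6  0.5] [-0.003   0.0048  0.0002] now [503.5 -36.6  75.6] F [ 0.2 -2.7  7.6] gap 0.123 grip 80.3
```

Now I'm measuring how far is left, using the line, the orange stops and the front edge in the same picture.

```bash
python3 -m pendant '[[[0,5,0,0,0,0],[0,13,0,0,0,0],[0,20,0,0,0,0],[0,24,0,0,0,0],[0,25,0,0,0,0],[0,25,0,0,0,0]]]'
cat > rem.py <<'E'
from m import *
import sys
im,W=snap("top",sys.argv[1]); cv2.imwrite(f'pics/{sys.argv[1]}c.png',cv2.resize(im[160:300,90:290],None,fx=4,fy=4))
hsv=cv2.cvtColor(im,cv2.COLOR_BGR2HSV); H,S,V=[hsv[...,i].astype(int) for i in range(3)]; P=W*1000; z=P[...,2]
L=[]
m=box(z.shape,105,205,170,290)&(H>100)&(H<130)&(S>110)&(z>60)&(z<90)
n,l,st,c=cv2.connectedComponentsWithStats(m.astype(np.uint8))
for i in range(1,n):
  if st[i,4]>8: L.append(P[l==i].mean(0)); print('line',L[-1].round(1),c[i].round(1))
L=np.array(L); mid=np.array([521.4,286.5])
if len(L)==2: mid=L[:,:2].mean(0)
a=np.radians(87); u=np.array([np.cos(a),np.sin(a)]); w=np.array([-u[1],u[0]])
Q=(P[...,:2]-mid); A=Q@u; B=Q@w
m=(abs(B)<70)&(A>-110)&(A<40)&(abs(z-63)<8)&(V<85)
for b in range(-65,66,10):
  k=m&(abs(B-b)<5); print(b,k.sum() and np.percentile(A[k],[90,98,100]).round(1),end=';')
e=(abs(B)<90)&(A>-130)&(A<0)
r=blob(e&(z>90)&(z<130)); print('\nrack',rect(r,W),'A',(np.array(rect(r,W)[0])-mid)@u)
m=e&(H<18)&(S>130)&(z>55)&(z<90); n,l,st,c=cv2.connectedComponentsWithStats(m.astype(np.uint8))
C=np.array([rect(l==i,W)[0] for i in range(1,n) if st[i,4]>4]); print(C,'mean',C.mean(0),'front edge A from stops',(C.mean(0)-mid)@u+65)
E
python3 rem.py top4; python3 go.py 504.3 8 75 87.2
```

```text
time: 13.98
ee_pos: [0.5047, -0.0117, 0.0756]
eef_rot: [[-0.999, 0.049, 0.005], [0.049, 0.999, -0.003], [-0.005, -0.002, -1.0]]
contact_force: [0.5, -2.0, 7.1]
finger_gap: 0.125
grip_force: 80.4
line [636.1 280.   75.4] [141.  183.5]
line [407.2 292.6  75. ] [134.  275.7]
-65 [-27.7 -21.8 -20.1];-55 [-23.6 -19.5 -18. ];-45 [-24.8 -19.6 -19.5];-35 [-25.  -20.6 -20.4];-25 [-23.9 -20.3 -19.1];-15 [-24.  -18.9 -17.9];-5 [-24.1 -20.  -19.2];5 [-26.  -20.8 -19.5];15 [-24.7 -20.2 -19.2];25 [-24.2 -19.5 -19. ];35 [-24.8 -20.1 -19.4];45 [-22.9 -20.8 -20.2];55 [-24.  -19.3 -18.6];65 [-25.3 -20.3 -20. ];
rack (array([513. , 202.8]), array([ 26.6, 111.7]), np.float32(177.46), np.float64(111.8), 386) A -83.85924429334634
[[578.3 198.9]
 [555.8 222.8]
 [553.3 179.2]
 [472.6 226.1]
 [470.  183.4]
 [447.8 206. ]] mean [512.96666667 202.73333333] front edge A from stops -18.927564127538076
t 14.025 rows [ 1.4 19.7  0.6] [-0.0024  0.0048 -0.0001] now [504.7 -11.7  75.6] F [-0.2 -2.2  7.9] gap 0.126 grip 80.4
```

View pics/top4c.png

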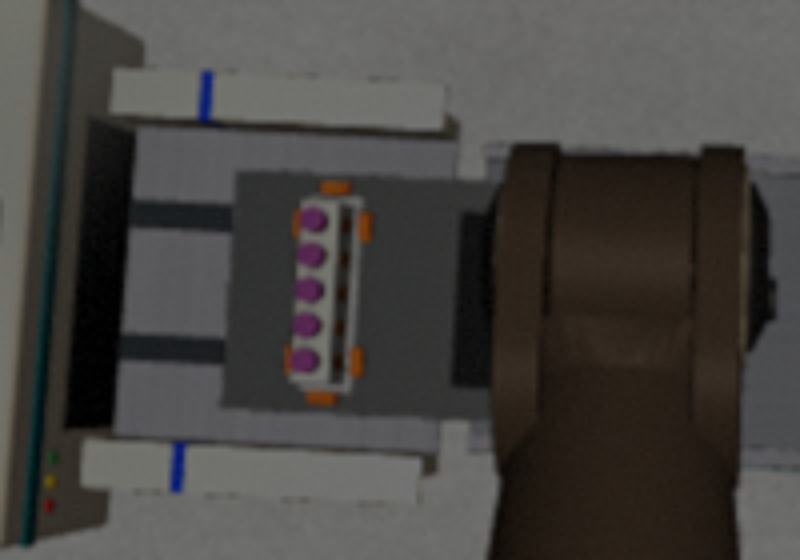

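The carrier is straight in the bay. Its front edge is at crop x≈228, about 19 mm short of the blue line at crop (206,95) and (178,467).

```bash
python3 -m pendant '[[[0,4,0,0,0,0],[0,10,0,0,0,0],[0,15,0,0,0,0],[0,18,0,0,0,0],[0,19,0,0,0,0],[0,19,0,0,0,0],[0,19,0,0,0,0],[0,19,0,0,0,0]]]'; python3 rem.py top5
```

```text
time: 15.02
ee_pos: [0.5057, 0.0072, 0.0756]
eef_rot: [[-0.999, 0.049, 0.005], [0.049, 0.999, -0.003], [-0.005, -0.002, -1.0]]
contact_force: [-0.6, -1.5, 7.5]
finger_gap: 0.124
grip_force: 80.4
line [636.2 280.2  74.7] [141.  183.5]
line [406.5 292.5  75.8] [134. 276.]
-65 [-9.5 -1.7  0.5];-55 [-8.5 -2.2 -0.9];-45 [-7.  -2.  -1.2];-35 [-5.6  0.1  1.1];-25 [-7.1 -0.9  0.1];-15 [-7.1 -1.9 -0.9];-5 [-7.3 -1.   1.3];5 [-6.8 -0.9 -0.2];15 [-7.6 -1.5 -0. ];25 [-8.1 -2.9 -1.2];35 [-5.6 -0.2  0.6];45 [-5.8 -1.5 -0.8];55 [-6.7 -1.8 -0.5];65 [-10.   -2.7  -0.5];
rack (array([514.3, 221. ]), array([ 25.4, 109.7]), np.float32(177.35), np.float64(111.5), 375) A -65.62416955672484
[[579.3 218.2]
 [554.6 198.3]
 [554.4 242. ]
 [511.7 209.9]
 [472.7 247.2]
 [471.2 202.5]
 [447.8 224.7]] mean [513.1 220.4] front edge A from stops -1.2861504250691098
```

The front edge is within about 1 mm of the line. The carrier is level, held and pressed lightly on the shelf, so I'm handing in.

```bash
python3 -c "
from station import manip
print(manip.finish_job())"
```

```text
the job is handed in; nothing more can be done
None
```

The rack stands between the orange stops and the carrier is held level at the blue line, its front edge within about 1 mm by my last measurement. I handed the job in at about 15 s; no verdict came back.

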